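Hover the last heat sink over the bare processor

TASK

Two of the three processors on the clamped circuit board already wear their heat sinks. Pick up the third heat sink of that size, which stands on the mat on the other side of the screwdriver stand, carry it upright over the stand and hold it about 1 cm above the one processor that is still bare, level, centred on it and with its long side along the processor's long side, not touching anything, so that I can check the fit before it goes on. Finish while still holding it there, steady; do not bump the stand, the board or the fitted heat sinks with anything, and leave the other things on the bench where they are.

Things in the scene. Friction and masses are not known exactly. Their poses are not given: they have to be found in the camera images.
- sink_center (a point): Centre of the loose heat sink to carry: finned aluminium block, fins along its length, 50 mm long (its x), 34 mm wide (its y), 44 mm high (its z), about 90 g; its outer fins are flat, so it can be gripped firmly across the 34 mm width. It stands upright on the mat (z = 0), to the robot's right of the screwdriver stand. The point is 22 mm above its underside.
- board: Green circuit board clamped level in a fixed aluminium frame, 300 (its x) by 128 mm (its y); origin at the centre of the frame's underside, on the table. Board surface at 27 mm, rails up to 32 mm. Three black processors, 36 (x) by 26 mm (y), in a row along x, 78 mm apart; small capacitors (tops at 39 mm) stand 41 mm to either side of the row's line, between and beyond them.
- place_a (a point): Centre of the top face of the first (board -x end) processor of the row, 30 mm above the table; axes as the board's, x along the processor's long side. Bare or under a fitted heat sink: see the fitted ones.
- place_b (a point): Centre of the top face of the middle processor of the row, 30 mm above the table; axes as the board's, x along the processor's long side. Bare or under a fitted heat sink: see the fitted ones.
- place_c (a point): Centre of the top face of the last (board +x end) processor of the row, 30 mm above the table; axes as the board's, x along the processor's long side. Bare or under a fitted heat sink: see the fitted ones.
- fitted_center_1 (a point): Centre of a heat sink already fitted on one of the three processors; same size and look as the loose one, its underside on the processor's top, centre 22 mm above that, long side along board x. Fixed.
- fitted_center_2 (a point): Centre of a heat sink already fitted on one of the three processors; same size and look as the loose one, its underside on the processor's top, centre 22 mm above that, long side along board x. Fixed.
- driver_stand: Fixed grey screwdriver stand between the loose heat sink and the board: block 280 mm (its x) by 46 mm (its y) by 45 mm high, with six black-handled screwdrivers upright in a row along its x, the highest 120 mm above the table. Origin at the centre of its underside.
- jar: Amber jar, 42 mm across, 48 mm high; bystander, origin under its centre.
- small_sink: Small square heat sink 28 x 28 x 13 mm, not the one wanted; bystander, origin under its centre.
- handset: Flat handset 146 x 70 x 8 mm; bystander, origin under its centre.
- spool: Steel ring spool 56 mm across, 28 mm high; bystander, origin under its centre.
- dish: Shallow steel dish 70 mm across, 22 mm high; bystander, origin under its centre.
- can_cap: Small aluminium can 25 mm across, 30 mm high; bystander, origin under its centre.
- brush: Wooden-handled brush 160 mm long, lying flat; bystander.
There are look-alikes about, which are no part of the job. What is shaped like the part that bears sink_center but black, green or red is not meant.

How it is judged:
By the outcome, as a careful person would: the job done as asked, in the order asked, and still so for the second after the job is handed in, while the arm keeps its last pose, push and grip.
It also fails if it takes over 45 s, if anything falls off the work surface, if the arm or the gripper's body presses on something with over 40 N, if the wrist force passes 120 N, or if a joint passes its speed limit or range.

ROBOT

A 7-joint arm with a two-finger parallel gripper is mounted at the origin on the work surface. World frame = base frame: x ahead of the robot, y to its left, z up, the work surface at z = 0. Lengths are in m, angles in rad, forces in N, time in s.
With the tool pointing down it reaches from about 0.4 to 0.75 m from the base axis. Payload 19.5 kg.
Tool frame: the origin (TCP) lies at the very end of the fingers, on their centre line; the grasp point (between the pads) lies 19 mm behind it; z points along the fingers, y is the direction in which the jaws open and shut (so a half turn about z gives the same grasp; the last joint's range is limited). The gripper opens to 85 mm and grips with 20 to 120 N. Pads are 22 mm wide; open, the fingers measure 114 mm over their backs; the gripper's body (76 mm by 85 mm) begins 54 mm behind the grasp point. The pads swing forward as they close: fully open they stand 13 mm farther back than shut.
Start: joints at [-1.322, 0.707, -0.028, 1.485, 0.022, 0.951, -0.075], TCP at [0.165, 0.551, 0.231] pointing down, gripper open.
Joint ranges: [-2.71, 2.71], [-0.32, 2.16], [-1.57, 1.52], [0, 2.45], [-1.46, 4.6], [0, 2.02], [-2.83, 2.83]. Speed limits (rad/s): [1.89, 1.89, 2.57, 2.57, 3.01, 3.01, 3.01].

INTERFACE

Orientations are given as a rotation vector (axis times angle).
In Python, from rig import get_obs, grab_frame, camera_params, sign_off gives the robot as it stands.
- The arm moves only by the tool apply_moves, never from a script. Its argument "rows" is a list of rows, each a list of 3 entries, a list of its own where there are three numbers: the shift along the tool's x, y, z as a fraction of full scale, then the turn, a rotation vector about the tool's x, y, z as a fraction of full scale, then the finger opening in mm, from 0 to 85.4. In form: [[[tx, ty, tz], [wx, wy, wz], claw], ...]. A call has 1 to 20 rows; each row shifts and turns the pose as measured when the row begins, along the tool's axes as they then stand; what a row does not reach is not made up. Full scale, the value 1, is 0.02 m for a shift and 0.5 rad for a turn. A row lasts 1/12 s, in which the tool goes at most 41.7 mm and 7.16 degrees, less where a joint would pass 70% of its speed; a pose out of reach is approached as far as the arm can. A call with a number of a shift or a turn outside -1 to 1 is refused whole. A call with a gripper value outside its range is refused whole. The fingers move at their own pace and stop on an object; the grip force is fixed at half the most. Time passes only in rows, so rows that do not move let the fingers close. It gives the time, the measured TCP pose, the force and the opening at its end, in the units of the state.
- get_obs(): the state, without advancing time (a new reading comes with each control period).
- grab_frame(name): name is "scene" or "top"; returns the picture (400x640x3 uint8, blue, green, red); there is no depth.
- camera_params(name): a dict with "camera_matrix" (3x3 intrinsics, pixels), "k1" (the pictures are not rectified: a ray, as slopes to the right and down, at radius r is drawn at 1 + k1 r^2 times it, then the intrinsics apply), "R" (3x3) and "t" (3): a world point X has camera coordinates R X + t. Camera axes: x right, y down, z forward; pixel columns grow to the right and rows downward; lengths in m; the calibration is good to about 2 mm. A picture is of the moment at which its call begins. camera_params takes no time and is no camera call.
- sign_off(): hands the job in, once; it reports no verdict.
The state is a dict: "clock": time; "joint_positions": joint angles; "joint_velocities": joint speeds; "joint_torque": joint torques, N m; "tcp_pos": TCP position; "eef_rot": TCP orientation; "contact_force": force on the tool from outside, world axes, zero at the start; "ft_torque": the same for the moment, N m; "grip_width": finger opening in m.
Only numpy, scipy, OpenCV 4.12 (cv2) and the standard library are available. Lean on these libraries where they do the work, as an engineer would, in place of code of your own. Each camera call takes 0.05 s, during which the arm holds its last target.

## Working session

There is one attempt and no reset: what is moved stays moved. The work goes in short steps, Python scripts to look and compute and a tool call to move; the robot and the scene stay as the last step left them, time stands still between calls to the robot, and variables do not carry over. Pictures are saved under pics/ and viewed, and the job is handed in when it is done.

Besides the shell and the picture viewer there is one more tool, called after "Request:" as name(argument=value, ...), one argument or row to a line, values as JSON. apply_moves: Moves the arm, as the interface text tells. Shift numbers are shares of 0.02 m and turn numbers shares of 0.5 rad, none past 1 either way. Its arguments: {"type":"object","properties":{"rows":{"type":"array"}},"required":["rows"]}

```bash
ls; mkdir -p pics; python3 - <<'E'
from rig import *
import cv2,numpy as np
np.set_printoptions(precision=4,suppress=True)
o=get_obs();print(o)
for n in("scene","top"):
    p=camera_params(n);print(n,p)
    cv2.imwrite(f"pics/{n}0.png",grab_frame(n))
E
```

```text
pics
{'clock': 0.0, 'joint_positions': array([-1.3217,  0.707 , -0.0276,  1.485 ,  0.022 ,  0.9509, -0.0755]), 'joint_velocities': array([ 0.0015, -0.0007, -0.0012, -0.0011, -0.0019, -0.0009,  0.0003]), 'joint_torque': array([ -0.    , -88.3234,   1.2346, -23.6157,   0.0169,   0.0066,
        -0.0001]), 'tcp_pos': array([0.1648, 0.5506, 0.2309]), 'eef_rot': array([-0.4552, -3.1083,  0.0016]), 'contact_force': array([-0.2915, -1.0756,  0.796 ]), 'ft_torque': array([-0.0334, -0.0146,  0.0397]), 'grip_width': 0.08519959684034334}
scene {'camera_matrix': array([[363.0656,   0.    , 326.8254],
       [  0.    , 363.0656, 196.572 ],
       [  0.    ,   0.    ,   1.    ]]), 'k1': -0.004168796406108065, 'R': array([[-0.5475,  0.8366, -0.0162],
       [ 0.6162,  0.39  , -0.6842],
       [-0.5661, -0.3846, -0.7291]]), 't': array([ 0.3827, -0.2264,  1.1043])}
top {'camera_matrix': array([[458.8439,   0.    , 320.1574],
       [  0.    , 458.8439, 201.6336],
       [  0.    ,   0.    ,   1.    ]]), 'k1': -0.012019102404120153, 'R': array([[-0.0141, -0.9999, -0.0023],
       [-0.9819,  0.0143, -0.1889],
       [ 0.189 , -0.0004, -0.982 ]]), 't': array([-0.111 ,  0.5582,  1.2539])}
```

View pics/scene0.png

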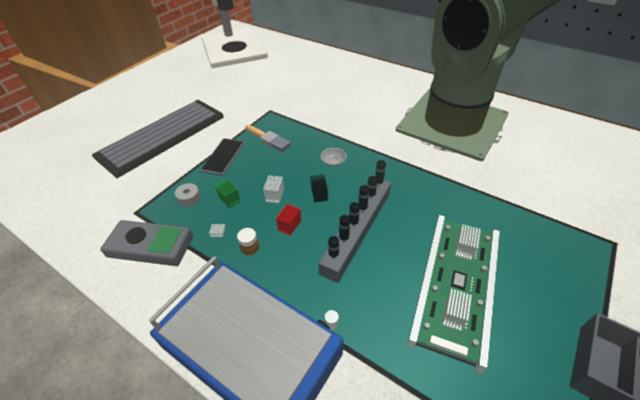

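View pics/top0.png

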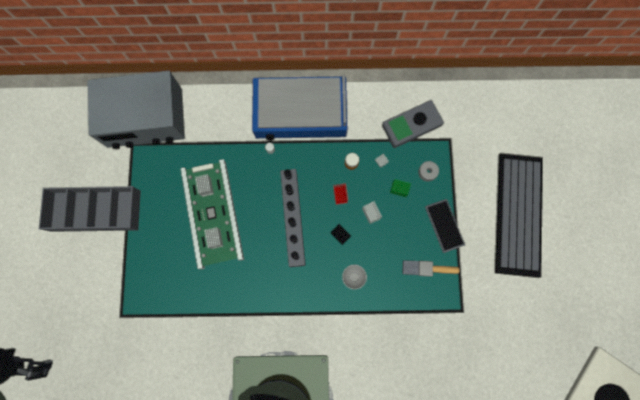

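The full views show the silver finned block at top (372,211) / scene (273,188). Look-alikes are red (341,194), green (400,187), black (341,234) and the small sink (382,160). The middle processor looks bare at top (211,213). I'll check these in close crops.

```bash
python3 - <<'E'
import cv2,numpy as np
t=cv2.imread("pics/top0.png");s=cv2.imread("pics/scene0.png")
def c(im,x,y,w,h,k,n):
    cv2.imwrite(n,cv2.resize(im[y:y+h,x:x+w],None,fx=k,fy=k,interpolation=cv2.INTER_CUBIC))
c(t,325,145,100,75,8,"pics/t_sink.png")
c(t,170,150,140,120,5,"pics/t_board.png")
c(s,200,150,130,100,6,"pics/s_sink.png")
c(s,400,205,110,170,3.5,"pics/s_board.png")
E
```

```text
(no output)
```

View pics/t_sink.png

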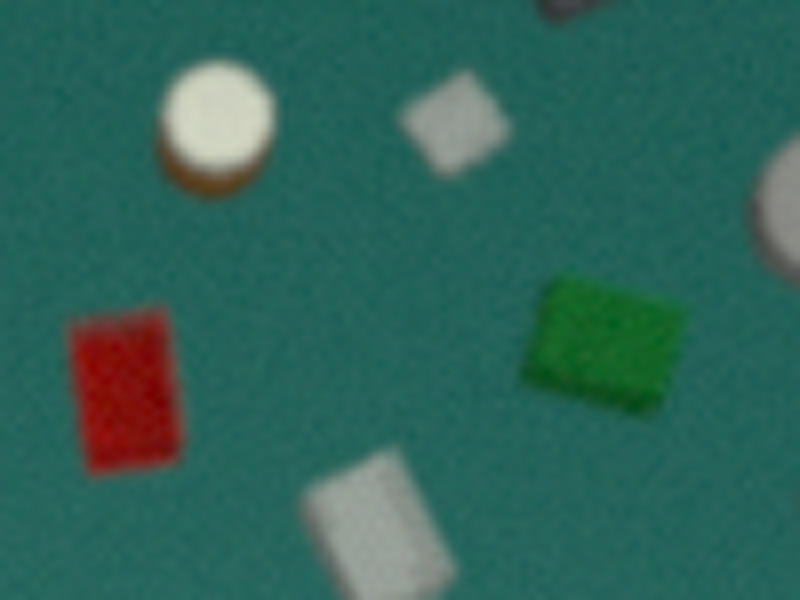

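View pics/t_board.png

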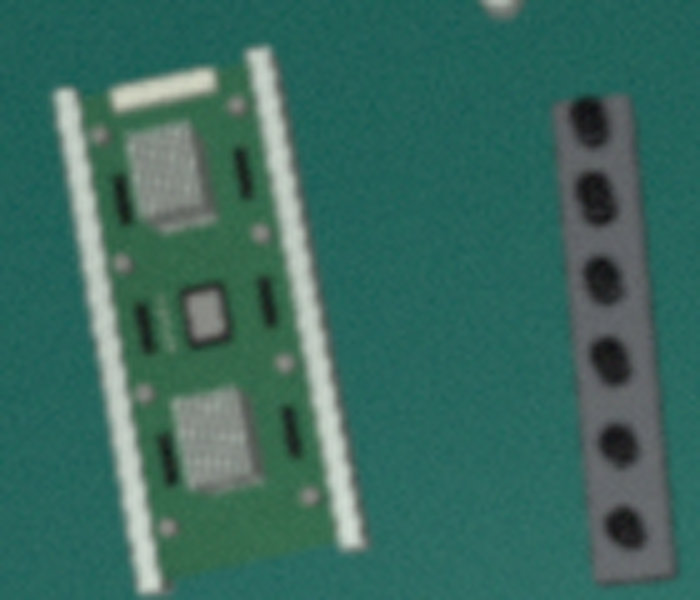

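View pics/s_sink.png

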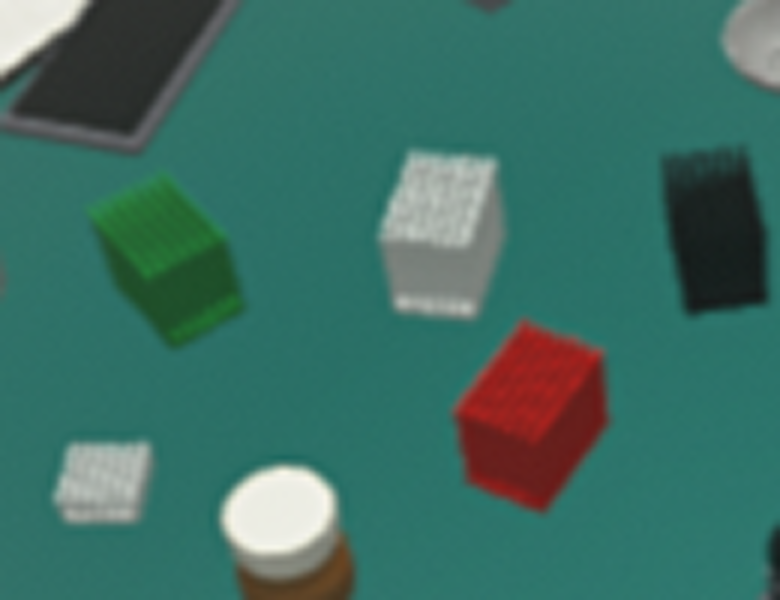

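View pics/s_board.png

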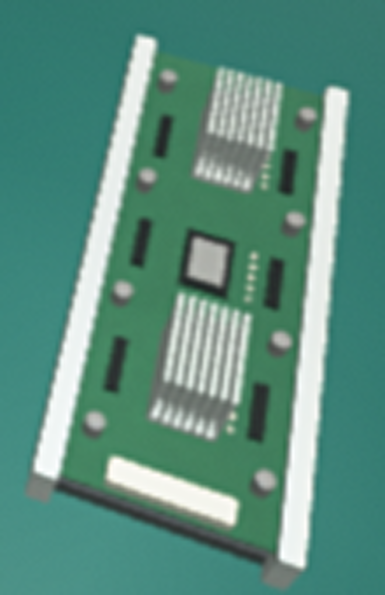

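The silver finned block (top 372,211) is the target. It isn't black, green or red, and it's taller than the small square one. The middle processor (top 211,213) is the bare one, with sinks on either side. Next I'll fit the poses.

```bash
cat > h.py <<'E'
import numpy as np,cv2
from rig import camera_params
from scipy.optimize import minimize,least_squares
P={n:camera_params(n) for n in("scene","top")}
def proj(n,X):
    p=P[n];c=np.atleast_2d(X)@p["R"].T+p["t"];s=c[:,:2]/c[:,2:]
    s=s*(1+p["k1"]*(s**2).sum(1,keepdims=True));K=p["camera_matrix"]
    return s*[K[0,0],K[1,1]]+K[:2,2]
def pts(x,y,yaw,L): # L local pts
    c,s=np.cos(yaw),np.sin(yaw);L=np.atleast_2d(L)
    return np.c_[x+c*L[:,0]-s*L[:,1],y+s*L[:,0]+c*L[:,1],L[:,2]]
def box(lx,ly,z0,z1):
    return np.array([[a*lx/2,b*ly/2,z] for a in(-1,1) for b in(-1,1) for z in(z0,z1)])
def unproj(n,uv,z):
    f=lambda q:proj(n,[[q[0],q[1],z]])[0]-uv
    return least_squares(f,[0.5,0]).x
def softmask(n,X,sz,k=8,org=(0,0)):
    h=cv2.convexHull(proj(n,X).astype(np.float32))[:,0]
    m=np.zeros((sz[1]*k,sz[0]*k),np.uint8)
    q=((h-org+0.5)*k-0.5)
    cv2.fillPoly(m,[np.round(q*16).astype(np.int32)],255,shift=4)
    return cv2.resize(m,sz,interpolation=cv2.INTER_AREA)/255.
E
python3 - <<'E'
from h import *
np.set_printoptions(precision=4,suppress=True)
im={n:cv2.imread(f"pics/{n}0.png").astype(float) for n in P}
roi={"scene":(258,168,36,40),"top":(354,194,38,36)}
soft={}
for n,(x,y,w,h) in roi.items():
    c=im[n][y:y+h,x:x+w]; r=c[...,2]; bg=np.median(np.r_[r[0],r[-1]])
    soft[n]=np.clip((cv2.GaussianBlur(r,(0,0),.5)-bg)/ (80),0,1); print(n,bg,r.max())
    print((soft[n]>.5).sum())
def cost(q,ns=("scene","top")):
    return sum(np.abs(cv2.GaussianBlur(softmask(n,pts(*q,box(.05,.034,0,.044)),roi[n][2:],org=roi[n][:2]),(0,0),.8)-soft[n]).sum() for n in ns)
c0=unproj("top",(372,211),.03);print(c0)
for ns in(("scene","top"),("scene",),("top",)):
    best=min((minimize(cost,[*c0,a],args=(ns,),method="Nelder-Mead",options=dict(initial_simplex=[[*c0,a],[c0[0]+.01,c0[1],a],[c0[0],c0[1]+.01,a],[*c0,a+.3]])) for a in np.arange(0,3.14,.39)),key=lambda r:r.fun)
    print(ns,best.x,best.fun)
    if len(ns)==2:
        for n in P:
            x,y,w,h=roi[n];k=14
            v=cv2.resize(im[n][y:y+h,x:x+w].astype(np.uint8),None,fx=k,fy=k,interpolation=cv2.INTER_CUBIC)
            for u in (proj(n,pts(*best.x,box(.05,.034,0,.044)))-(x,y)+.5)*k: cv2.circle(v,tuple(int(a) for a in u),4,(0,0,255),-1)
            cv2.imwrite(f"pics/fit_{n}.png",v)
# board: rail tops clicks etc from crops
t=lambda u,v:((u+.5)/5-.5+170,(v+.5)/5-.5+150)
s=lambda u,v:((u+.5)/3.5-.5+400,(v+.5)/3.5-.5+205)
print("proc top",unproj("top",t(206,314),.03),unproj("scene",s(208,261),.03))
# rail end centres, z=.032
R=[("top",t(66,92)),("top",t(260,50)),("top",t(148,588)),("top",t(352,545)),("scene",s(146,40)),("scene",s(337,92)),("scene",s(46,472)),("scene",s(290,566))]
for n,u in R: print(n,unproj(n,u,.032))
E
```

```text
scene 46.0 190.0
512
top 38.0 158.0
273
[ 0.5313 -0.2684]
('scene', 'top') [ 0.5294 -0.2676  3.5653] 93.30276724041818
('scene',) [ 0.5292 -0.2672  0.4273] 65.52035060091094
('top',) [ 0.5296 -0.2684  3.5703] 21.506571803793015
proc top [0.5339 0.1974] [0.5346 0.1993]
top [0.6672 0.2836]
top [0.6911 0.17  ]
top [0.3771 0.225 ]
top [0.3997 0.1101]
scene [0.4026 0.1122]
scene [0.3798 0.2259]
scene [0.6921 0.1725]
scene [0.6713 0.2859]
```

```bash
python3 - <<'E'
import cv2,numpy as np
a=cv2.imread("pics/fit_scene.png");b=cv2.imread("pics/fit_top.png")
h=max(a.shape[0],b.shape[0]);p=lambda i:cv2.copyMakeBorder(i,0,h-i.shape[0],0,0,cv2.BORDER_CONSTANT)
m=np.hstack([p(a),p(b)]);cv2.imwrite("pics/fit.png",cv2.resize(m,None,fx=.75,fy=.75))
E
python3 - <<'E'
from h import *
np.set_printoptions(precision=4,suppress=True)
# board pose from many clicks in both views
t=lambda u,v:((u+.5)/5-.5+170,(v+.5)/5-.5+150)
s=lambda u,v:((u+.5)/3.5-.5+400,(v+.5)/3.5-.5+205)
# which way is board x? either; take approx +x world. rail ends in board coordinates unknown inset -> use symmetric centre
T=[unproj("top",t(*c),.032) for c in[(66,92),(260,50),(148,588),(352,545)]]
S=[unproj("scene",s(*c),.032) for c in[(46,472),(290,566),(146,40),(337,92)]]
S=[S[0],S[1],S[3],S[2]]
for q in(T,S):
    q=np.array(q);print(q.mean(0)); d=q[0]+q[1]-q[2]-q[3];print("yaw rails",np.arctan2(d[1],d[0]))
E
```

```text
[0.5338 0.1972]
yaw rails 0.20099741544733293
[0.5364 0.1991]
yaw rails 0.20426479590812355
```

View pics/fit.png

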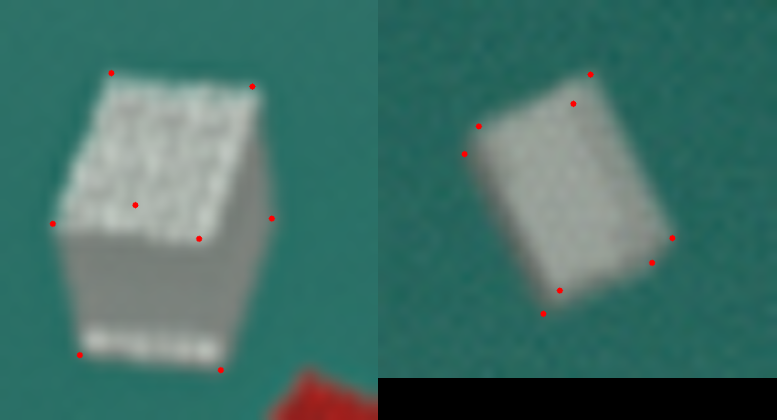

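```bash
cat > plan.py <<'E'
import numpy as np,json,sys
from rig import get_obs
from scipy.spatial.transform import Rotation as Ro
def down(yaw):
    c,s=np.cos(yaw),np.sin(yaw)
    return Ro.from_matrix(np.array([[c,s,0],[s,-c,0],[0,0,-1.]]))
def plan(x,y,z,yaw,claw,step=.0195,turn=.11,nmax=20):
    o=get_obs();p=o["tcp_pos"].copy();R=Ro.from_rotvec(o["eef_rot"])
    T=np.array([x,y,z]);Rt=down(yaw);rows=[]
    ax=R.as_matrix()[:,0];print("now",p.round(4),"yaw",round(np.arctan2(ax[1],ax[0]),4),"tilt",np.round(R.as_matrix()[:2,2],4),"w",round(o["grip_width"],4),"t",round(o["clock"],2),"F",o["contact_force"].round(1),"q",o["joint_positions"].round(2))
    dist=np.linalg.norm(T-p);ang=(R.inv()*Rt).magnitude()
    n=max(int(np.ceil(dist/step)),int(np.ceil(ang/turn)),1)
    for i in range(min(n,nmax)):
        d=R.inv().apply((T-p)/(n-i));w=(R.inv()*Rt).as_rotvec()/(n-i)
        a=np.round(d/.02,2)+0.;b=np.round(w/.5,3)+0.
        rows.append([a.tolist(),b.tolist(),claw]);p=p+R.apply(a*.02);R=R*Ro.from_rotvec(b*.5)
    print(n,"total;",json.dumps(rows))
if __name__=="__main__":
    a=[float(v) for v in sys.argv[1:]];plan(*a[:5],**({"step":a[5]} if len(a)>5 else {}))
E
python3 plan.py 0.529 -0.2675 0.231 0.427 70
```

```text
now [0.1648 0.5506 0.2309] yaw 2.8508 tilt [-0.0003 -0.0009] w 0.0854 t 0.1 F [-0.1  0.2  1.5] q [-1.32  0.71 -0.03  1.48  0.02  0.95 -0.08]
46 total; [[[-0.63, -0.74, 0.0], [0.0, 0.0, 0.105], 70.0], [[-0.67, -0.7, 0.0], [0.0, 0.0, 0.105], 70.0], [[-0.71, -0.67, 0.0], [0.0, 0.0, 0.105], 70.0], [[-0.74, -0.63, 0.0], [0.0, 0.0, 0.105], 70.0], [[-0.77, -0.59, 0.0], [0.0, 0.0, 0.105], 70.0], [[-0.8, -0.55, 0.0], [0.0, 0.0, 0.105], 70.0], [[-0.83, -0.51, 0.0], [0.0, 0.0, 0.105], 70.0], [[-0.86, -0.46, 0.0], [0.0, 0.0, 0.105], 70.0], [[-0.88, -0.42, 0.0], [0.0, 0.0, 0.105], 70.0], [[-0.9, -0.37, 0.0], [0.0, 0.0, 0.105], 70.0], [[-0.92, -0.32, 0.0], [0.0, 0.0, 0.105], 70.0], [[-0.93, -0.27, 0.0], [0.0, 0.0, 0.106], 70.0], [[-0.95, -0.22, 0.0], [0.0, 0.0, 0.105], 70.0], [[-0.96, -0.17, 0.0], [0.0, 0.0, 0.106], 70.0], [[-0.97, -0.12, 0.0], [0.0, 0.0, 0.105], 70.0], [[-0.97, -0.07, 0.0], [0.0, 0.0, 0.106], 70.0], [[-0.97, -0.02, 0.0], [0.0, 0.0, 0.105], 70.0], [[-0.97, 0.03, 0.0], [0.0, 0.0, 0.106], 70.0], [[-0.97, 0.08, 0.0], [0.0, 0.0, 0.105], 70.0], [[-0.96, 0.13, 0.0], [0.0, 0.0, 0.106], 70.0]]
```

Request:
apply_moves(
  rows=[
    [[-0.63,-0.74,0],[0,0,0.1],70],
    [[-0.67,-0.7,0],[0,0,0.1],70],
    [[-0.71,-0.67,0],[0,0,0.1],70],
    [[-0.74,-0.63,0],[0,0,0.1],70],
    [[-0.77,-0.59,0],[0,0,0.1],70],
    [[-0.8,-0.55,0],[0,0,0.1],70],
    [[-0.83,-0.51,0],[0,0,0.1],70],
    [[-0.86,-0.46,0],[0,0,0.1],70],
    [[-0.88,-0.42,0],[0,0,0.1],70],
    [[-0.9,-0.37,0],[0,0,0.1],70],
    [[-0.92,-0.32,0],[0,0,0.1],70],
    [[-0.93,-0.27,0],[0,0,0.1],70],
    [[-0.95,-0.22,0],[0,0,0.1],70],
    [[-0.96,-0.17,0],[0,0,0.1],70],
    [[-0.97,-0.12,0],[0,0,0.1],70],
    [[-0.97,-0.07,0],[0,0,0.1],70],
    [[-0.97,-0.02,0],[0,0,0.1],70],
    [[-0.97,0.03,0],[0,0,0.1],70],
    [[-0.97,0.08,0],[0,0,0.1],70],
    [[-0.96,0.13,0],[0,0,0.1],70],
  ],
)

```text
clock: 1.77
tcp_pos: [0.3273, 0.1799, 0.2284]
eef_rot: [-1.942, -2.469, 0.012]
contact_force: [-0.3, 0.3, -0.3]
grip_width: 0.0698
```

```bash
python3 plan.py 0.529 -0.2675 0.231 0.427 70
```

```text
now [0.3273 0.1799 0.2284] yaw 1.8089 tilt [-0.0048 -0.0058] w 0.0698 t 1.77 F [-0.3  0.3 -0.3] q [-0.73  0.45  0.22  2.15 -0.17  0.56 -0.15]
26 total; [[[-0.93, 0.17, 0.0], [0.0, 0.001, 0.106], 70.0], [[-0.92, 0.22, 0.0], [0.0, 0.001, 0.106], 70.0], [[-0.9, 0.27, 0.0], [0.0, 0.001, 0.106], 70.0], [[-0.89, 0.32, 0.0], [0.0, 0.001, 0.106], 70.0], [[-0.87, 0.37, 0.0], [0.0, 0.001, 0.106], 70.0], [[-0.85, 0.41, 0.0], [0.0, 0.001, 0.106], 70.0], [[-0.83, 0.46, -0.01], [0.0, 0.001, 0.106], 70.0], [[-0.8, 0.5, -0.01], [0.0, 0.001, 0.106], 70.0], [[-0.77, 0.54, -0.01], [0.0, 0.001, 0.106], 70.0], [[-0.74, 0.58, -0.01], [0.0, 0.0, 0.106], 70.0], [[-0.71, 0.62, -0.01], [0.0, 0.001, 0.106], 70.0], [[-0.68, 0.66, -0.01], [0.0, 0.001, 0.107], 70.0], [[-0.64, 0.69, -0.01], [0.0, 0.0, 0.106], 70.0], [[-0.61, 0.72, -0.01], [0.0, 0.001, 0.107], 70.0], [[-0.57, 0.76, -0.01], [0.0, 0.001, 0.106], 70.0], [[-0.52, 0.78, -0.01], [-0.001, 0.0, 0.107], 70.0], [[-0.48, 0.81, 0.0], [0.0, 0.001, 0.106], 70.0], [[-0.44, 0.84, 0.0], [-0.001, 0.0, 0.107], 70.0], [[-0.39, 0.86, -0.01], [0.0, 0.001, 0.106], 70.0], [[-0.35, 0.88, 0.0], [-0.001, 0.0, 0.107], 70.0]]
```

Request:
apply_moves(
  rows=[
    [[-0.93,0.17,0],[0,0,0.11],70],
    [[-0.92,0.22,0],[0,0,0.11],70],
    [[-0.9,0.27,0],[0,0,0.11],70],
    [[-0.89,0.32,0],[0,0,0.11],70],
    [[-0.87,0.37,0],[0,0,0.11],70],
    [[-0.85,0.41,0],[0,0,0.11],70],
    [[-0.83,0.46,-0.02],[0,0,0.11],70],
    [[-0.8,0.5,-0.02],[0,0,0.11],70],
    [[-0.77,0.54,-0.02],[0,0,0.11],70],
    [[-0.74,0.58,-0.02],[0,0,0.11],70],
    [[-0.71,0.62,-0.02],[0,0,0.11],70],
    [[-0.68,0.66,-0.02],[0,0,0.11],70],
    [[-0.64,0.69,-0.02],[0,0,0.11],70],
    [[-0.61,0.72,-0.02],[0,0,0.11],70],
    [[-0.57,0.76,-0.02],[0,0,0.11],70],
    [[-0.52,0.78,-0.02],[0,0,0.11],70],
    [[-0.48,0.81,0],[0,0,0.11],70],
    [[-0.44,0.84,0],[0,0,0.11],70],
    [[-0.39,0.86,0],[0,0,0.11],70],
    [[-0.35,0.88,0],[0,0,0.11],70],
  ],
)

```text
clock: 3.43
tcp_pos: [0.4708, -0.1894, 0.2322]
eef_rot: [2.974, 1.008, -0.017]
contact_force: [0.1, -0.1, -1.1]
grip_width: 0.0697
```

```bash
python3 plan.py 0.529 -0.2675 0.15 0.427 70 .015
```

```text
now [ 0.4708 -0.1894  0.2322] yaw 0.6538 tilt [-0.0096 -0.0049] w 0.0697 t 3.43 F [ 0.1 -0.1 -1.1] q [ 0.05  0.66  0.49  1.73 -0.38  0.86 -0.21]
9 total; [[[0.0, 0.54, 0.46], [0.0, 0.002, 0.05], 70.0], [[0.01, 0.54, 0.45], [0.0, 0.002, 0.05], 70.0], [[0.02, 0.54, 0.46], [0.0, 0.003, 0.051], 70.0], [[0.04, 0.54, 0.46], [0.0, 0.002, 0.05], 70.0], [[0.05, 0.54, 0.45], [0.0, 0.003, 0.051], 70.0], [[0.06, 0.54, 0.46], [0.0, 0.002, 0.05], 70.0], [[0.08, 0.54, 0.45], [0.0, 0.003, 0.051], 70.0], [[0.09, 0.53, 0.46], [-0.001, 0.002, 0.05], 70.0], [[0.1, 0.53, 0.45], [0.0, 0.003, 0.051], 70.0]]
```

Request:
apply_moves(
  rows=[
    [[0,0.54,0.45],[0,0.003,0.05],70],
    [[0.01,0.54,0.45],[0,0.003,0.05],70],
    [[0.02,0.54,0.45],[0,0.003,0.05],70],
    [[0.04,0.54,0.45],[0,0.003,0.05],70],
    [[0.05,0.54,0.45],[0,0.003,0.05],70],
    [[0.06,0.54,0.45],[0,0.003,0.05],70],
    [[0.08,0.54,0.45],[0,0.003,0.05],70],
    [[0.09,0.54,0.45],[0,0.003,0.05],70],
    [[0.1,0.53,0.45],[0,0.003,0.05],70],
    [[0,0,0],[0,0,0],70],
  ],
)

```text
clock: 4.27
tcp_pos: [0.5303, -0.2752, 0.1446]
eef_rot: [-3.073, -0.639, 0.0]
contact_force: [-1.0, 0.6, -0.8]
grip_width: 0.0702
```

```bash
python3 plan.py 0.529 -0.2675 0.06 0.427 70 .01
python3 - <<'E'
from rig import *
import cv2
for n,(x,y,w,h) in {"scene":(220,110,120,120),"top":(320,150,100,100)}.items():
    f=grab_frame(n);cv2.imwrite(f"pics/pre_{n}.png",cv2.resize(f[y:y+h,x:x+w],(560,560),interpolation=cv2.INTER_CUBIC))
E
```

```text
now [ 0.5303 -0.2752  0.1446] yaw 0.4101 tilt [-0.0009  0.0029] w 0.0702 t 4.27 F [-1.   0.6 -0.8] q [ 0.2   0.9   0.48  1.51 -0.5   0.86 -0.3 ]
9 total; [[[0.01, -0.04, 0.47], [-0.001, 0.0, -0.004], 70.0], [[0.01, -0.04, 0.47], [-0.001, 0.0, -0.004], 70.0], [[0.01, -0.04, 0.47], [-0.001, 0.0, -0.004], 70.0], [[0.01, -0.04, 0.47], [0.0, 0.0, -0.004], 70.0], [[0.01, -0.04, 0.47], [-0.001, 0.0, -0.004], 70.0], [[0.01, -0.04, 0.47], [0.0, 0.0, -0.003], 70.0], [[0.01, -0.04, 0.47], [-0.001, 0.0, -0.004], 70.0], [[0.01, -0.05, 0.47], [0.0, 0.0, -0.003], 70.0], [[0.01, -0.04, 0.47], [-0.001, -0.001, -0.004], 70.0]]
```

View pics/pre_scene.png

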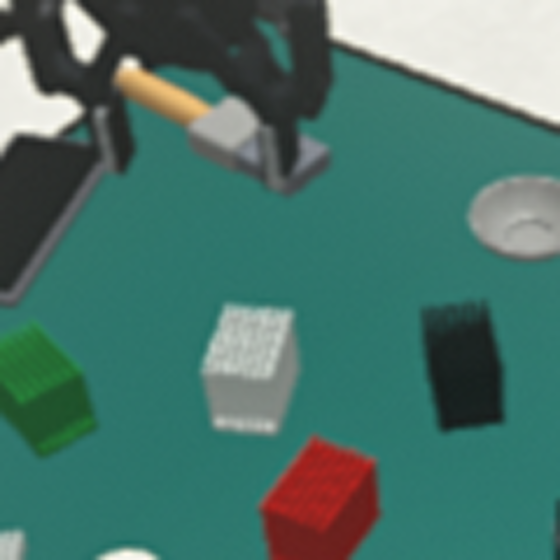

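View pics/pre_top.png

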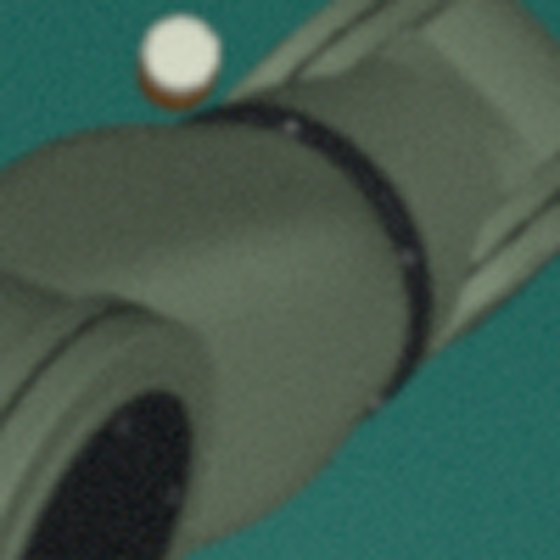

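Request:
apply_moves(
  rows=[
    [[0.05,-0.2,0.3],[0,0,-0.01],70],
    [[0.05,-0.15,0.45],[0,0,-0.01],70],
    [[0,0,0.45],[0,0,-0.005],70],
    [[0,0,0.45],[0,0,-0.005],70],
    [[0,0,0.45],[0,0,0],70],
    [[0,0,0.45],[0,0,0],70],
    [[0,0,0.3],[0,0,0],70],
    [[0,0,0],[0,0,0],70],
  ],
)

```text
clock: 5.03
tcp_pos: [0.5286, -0.2633, 0.0843]
eef_rot: [-3.065, -0.675, -0.002]
contact_force: [0.1, 0.2, -0.6]
grip_width: 0.0701
```

```bash
python3 plan.py 0.529 -0.2675 0.06 0.427 70 .005
python3 - <<'E'
from rig import *
import cv2
from h import *
from plan import down
o=get_obs();p=o["tcp_pos"];yd=np.array([np.sin(.427),-np.cos(.427),0])
for n,(x,y,w,h) in {"scene":(230,130,80,80)}.items():
    f=grab_frame(n);v=cv2.resize(f[y:y+h,x:x+w],(560,560),interpolation=cv2.INTER_CUBIC)
    for X in(p,p+yd*.035,p-yd*.035):
        u=(proj(n,X)[0]-(x,y)+.5)*7;cv2.circle(v,tuple(int(a) for a in u),3,(0,0,255),-1)
    for X in pts(.529,-.2675,.427,box(.05,.034,0,.044)):
        u=(proj(n,X)[0]-(x,y)+.5)*7;cv2.circle(v,tuple(int(a) for a in u),3,(255,0,255),-1)
    cv2.imwrite(f"pics/pre2_{n}.png",v)
E
```

```text
now [ 0.5286 -0.2633  0.0843] yaw 0.4338 tilt [0.0006 0.0038] w 0.0701 t 5.03 F [ 0.1  0.2 -0.6] q [ 0.21  0.97  0.42  1.58 -0.55  0.71 -0.24]
5 total; [[[-0.01, 0.04, 0.24], [-0.001, -0.001, 0.003], 70.0], [[-0.02, 0.04, 0.24], [-0.001, -0.001, 0.003], 70.0], [[-0.01, 0.04, 0.25], [-0.001, -0.001, 0.003], 70.0], [[-0.02, 0.04, 0.24], [-0.002, -0.001, 0.002], 70.0], [[-0.01, 0.04, 0.25], [-0.001, 0.0, 0.003], 70.0]]
```

View pics/pre2_scene.png

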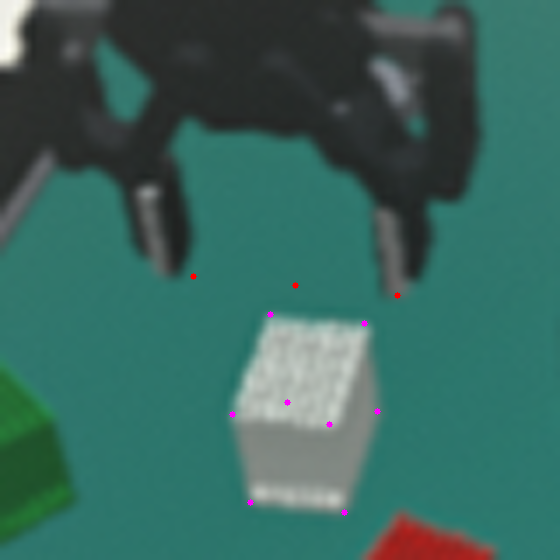

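Request:
apply_moves(
  rows=[
    [[-0.04,0.1,0.3],[-0.003,0,0.007],70],
    [[-0.03,0.1,0.4],[-0.003,0,0.006],70],
    [[0,0,0.4],[0,0,0],70],
    [[0,0,0.4],[0,0,0],70],
    [[0,0,0.4],[0,0,0],70],
    [[0,0,0.3],[0,0,0],70],
    [[0,0,0.2],[0,0,0],70],
    [[0,0,0],[0,0,0],70],
  ],
)

```text
clock: 5.75
tcp_pos: [0.5294, -0.2686, 0.032]
eef_rot: [3.07, 0.664, 0.005]
contact_force: [0.3, 0.4, -0.5]
grip_width: 0.0697
```

```bash
python3 plan.py 0.529 -0.2675 0.012 0.427 70 .008
```

```text
now [ 0.5294 -0.2686  0.032 ] yaw 0.4259 tilt [ 0.003 -0.   ] w 0.0697 t 5.75 F [ 0.3  0.4 -0.5] q [ 0.24  1.05  0.37  1.59 -0.59  0.61 -0.21]
3 total; [[[0.0, -0.02, 0.33], [0.001, -0.002, -0.001], 70.0], [[0.0, -0.02, 0.33], [0.001, -0.002, -0.001], 70.0], [[0.0, -0.02, 0.34], [0.001, -0.001, 0.0], 70.0]]
```

Request:
apply_moves(
  rows=[
    [[0,-0.03,0.3],[0,-0.004,0],70],
    [[0,-0.02,0.35],[0,0,0],70],
    [[0,0,0.25],[0,0,0],70],
    [[0,0,0.08],[0,0,0],70],
    [[0,0,0],[0,0,0],70],
  ],
)

```text
clock: 6.17
tcp_pos: [0.5292, -0.2676, 0.0105]
eef_rot: [3.069, 0.664, 0.002]
contact_force: [0.3, 0.7, -0.4]
grip_width: 0.0701
```

```bash
python3 plan.py 0.529 -0.2675 0.012 0.427 70 .008
python3 - <<'E'
from rig import *
import cv2
x,y,w,h=230,130,80,80
f=grab_frame("scene");cv2.imwrite(f"pics/pre3.png",cv2.resize(f[y:y+h,x:x+w],(560,560),interpolation=cv2.INTER_CUBIC))
E
```

```text
now [ 0.5292 -0.2676  0.0105] yaw 0.4261 tilt [ 0.0014 -0.0012] w 0.0701 t 6.17 F [ 0.3  0.7 -0.4] q [ 0.24  1.08  0.36  1.59 -0.6   0.57 -0.2 ]
1 total; [[[-0.01, -0.01, -0.08], [0.003, -0.002, -0.002], 70.0]]
```

View pics/pre3.png

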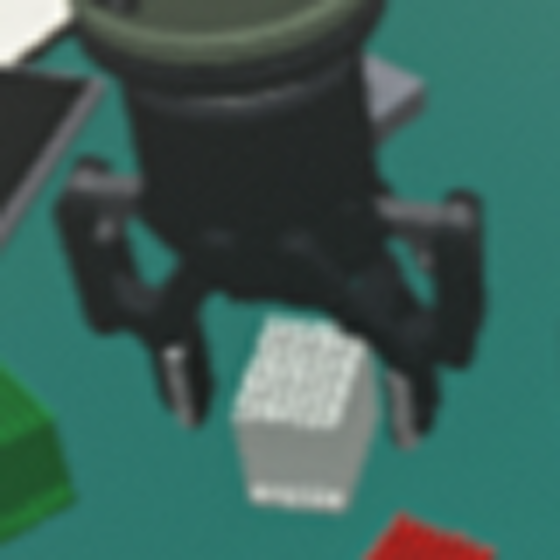

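Request:
apply_moves(
  rows=[
    [[0,0,0],[0,0,0],50],
    [[0,0,0],[0,0,0],45],
    [[0,0,0],[0,0,0],42],
    [[0,0,0],[0,0,0],39],
    [[0,0,0],[0,0,0],36],
    [[0,0,0],[0,0,0],30],
    [[0,0,0],[0,0,0],25],
    [[0,0,0],[0,0,0],25],
    [[0,0,0],[0,0,0],25],
  ],
)

```text
clock: 6.97
tcp_pos: [0.5297, -0.2679, 0.0119]
eef_rot: [3.068, 0.664, 0.004]
contact_force: [0.8, -0.0, -1.3]
grip_width: 0.0333
```

```bash
python3 plan.py 0.529 -0.2675 0.05 0.427 25 .01
python3 - <<'E'
from rig import *
import cv2
x,y,w,h=230,130,80,80
f=grab_frame("scene");cv2.imwrite(f"pics/pre4.png",cv2.resize(f[y:y+h,x:x+w],(560,560),interpolation=cv2.INTER_CUBIC))
E
```

```text
now [ 0.5297 -0.2679  0.0119] yaw 0.4263 tilt [ 0.0029 -0.0019] w 0.0333 t 6.97 F [ 0.8 -0.  -1.3] q [ 0.24  1.08  0.36  1.59 -0.6   0.57 -0.2 ]
4 total; [[[-0.01, -0.01, -0.48], [0.001, -0.001, 0.0], 25.0], [[0.0, -0.01, -0.48], [0.002, -0.001, 0.0], 25.0], [[-0.01, 0.0, -0.47], [0.001, -0.001, -0.001], 25.0], [[0.0, -0.01, -0.48], [0.002, -0.001, 0.0], 25.0]]
```

View pics/pre4.png

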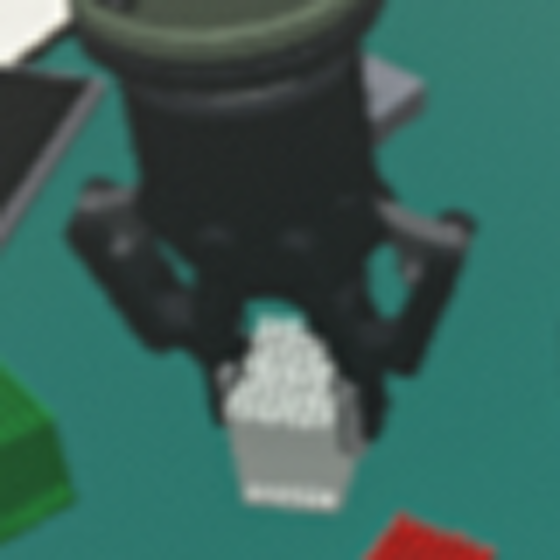

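Gripped at a 33 mm opening. Lifting.

Request:
apply_moves(
  rows=[
    [[0,0,-0.2],[0,0,0],25],
    [[0,0,-0.4],[0,0,0],25],
    [[0,0,-0.6],[0,0,0],25],
    [[0,0,-0.8],[0,0,0],25],
    [[0,0,-0.8],[0,0,0],25],
    [[0,0,-0.8],[0,0,0],25],
    [[0,0,-0.8],[0,0,0],25],
    [[0,0,-0.8],[0,0,0],25],
    [[0,0,-0.8],[0,0,0],25],
    [[0,0,-0.8],[0,0,0],25],
    [[0,0,-0.8],[0,0,0],25],
    [[0,0,-0.8],[0,0,0],25],
    [[0,0,-0.4],[0,0,0],25],
    [[0,0,0],[0,0,0],25],
  ],
)

```text
clock: 8.18
tcp_pos: [0.5277, -0.2679, 0.2095]
eef_rot: [3.065, 0.659, 0.01]
contact_force: [0.8, 0.1, -0.7]
grip_width: 0.0334
```

```bash
python3 plan.py 0.534 0.198 0.2 0.202 25 .018
python3 - <<'E'
from rig import *
import cv2
x,y,w,h=220,40,110,110
f=grab_frame("scene");cv2.imwrite(f"pics/lift_raw.png",f);cv2.imwrite(f"pics/lift.png",cv2.resize(f[y:y+h,x:x+w],(550,550),interpolation=cv2.INTER_CUBIC))
E
```

```text
now [ 0.5277 -0.2679  0.2095] yaw 0.4235 tilt [ 0.0075 -0.005 ] w 0.0334 t 8.18 F [ 0.8  0.1 -0.7] q [ 0.17  0.81  0.53  1.47 -0.46  0.97 -0.33]
26 total; [[[0.38, -0.81, 0.01], [0.001, 0.0, 0.017], 25.0], [[0.37, -0.82, 0.01], [0.001, 0.0, 0.017], 25.0], [[0.37, -0.82, 0.02], [0.001, 0.0, 0.017], 25.0], [[0.36, -0.82, 0.02], [0.0, 0.0, 0.017], 25.0], [[0.35, -0.82, 0.02], [0.0, -0.001, 0.017], 25.0], [[0.34, -0.83, 0.01], [0.001, 0.0, 0.017], 25.0], [[0.34, -0.83, 0.02], [0.0, -0.001, 0.017], 25.0], [[0.33, -0.83, 0.01], [0.001, 0.0, 0.017], 25.0], [[0.32, -0.84, 0.02], [0.0, -0.001, 0.017], 25.0], [[0.32, -0.84, 0.02], [0.001, 0.0, 0.017], 25.0], [[0.31, -0.84, 0.02], [0.0, -0.001, 0.017], 25.0], [[0.3, -0.84, 0.01], [0.001, 0.0, 0.017], 25.0], [[0.29, -0.85, 0.02], [0.0, -0.001, 0.017], 25.0], [[0.29, -0.85, 0.01], [0.001, 0.0, 0.017], 25.0], [[0.28, -0.85, 0.02], [0.0, -0.001, 0.017], 25.0], [[0.27, -0.85, 0.02], [0.001, 0.0, 0.017], 25.0], [[0.27, -0.86, 0.02], [0.0, -0.001, 0.017], 25.0], [[0.26, -0.86, 0.01], [0.001, 0.0, 0.017], 25.0], [[0.25, -0.86, 0.02], [0.001, -0.001, 0.017], 25.0], [[0.24, -0.86, 0.02], [0.0, 0.0, 0.017], 25.0]]
```

View pics/lift.png

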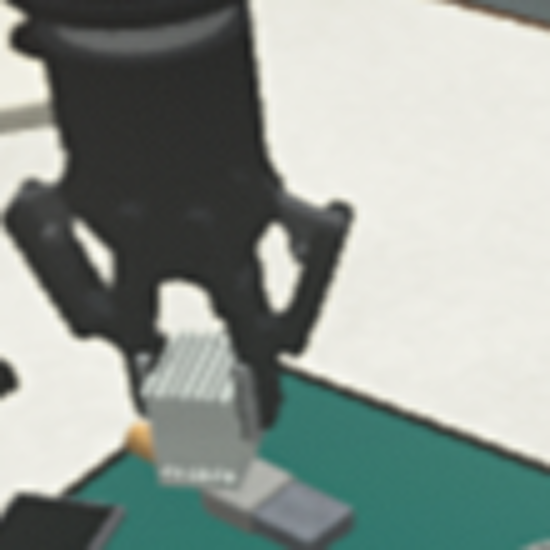

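The sink is held level with its bottom clear of the mat. Carrying it over at about 0.2 m.

Request:
apply_moves(
  rows=[
    [[0.2,-0.4,0],[0,0,0.017],25],
    [[0.37,-0.82,0.01],[0,0,0.017],25],
    [[0.37,-0.82,0.01],[0,0,0.017],25],
    [[0.36,-0.82,0.01],[0,0,0.017],25],
    [[0.35,-0.82,0.01],[0,0,0.017],25],
    [[0.34,-0.83,0.01],[0,0,0.017],25],
    [[0.34,-0.83,0.01],[0,0,0.017],25],
    [[0.33,-0.83,0.01],[0,0,0.017],25],
    [[0.32,-0.84,0.01],[0,0,0.017],25],
    [[0.32,-0.84,0.01],[0,0,0.017],25],
    [[0.31,-0.84,0.01],[0,0,0.017],25],
    [[0.3,-0.84,0.01],[0,0,0.017],25],
    [[0.29,-0.85,0.01],[0,0,0.017],25],
    [[0.29,-0.85,0.01],[0,0,0.017],25],
    [[0.28,-0.85,0.01],[0,0,0.017],25],
    [[0.27,-0.85,0.01],[0,0,0.017],25],
    [[0.27,-0.86,0.01],[0,0,0.017],25],
    [[0.26,-0.86,0.01],[0,0,0.017],25],
    [[0.25,-0.86,0.01],[0,0,0.017],25],
    [[0.24,-0.86,0.01],[0,0,0.017],25],
  ],
)

```text
clock: 9.9
tcp_pos: [0.5236, 0.1086, 0.187]
eef_rot: [3.12, 0.366, -0.032]
contact_force: [0.1, 0.0, -1.4]
grip_width: 0.0335
```

```bash
python3 plan.py 0.534 0.198 0.2 0.202 25 .018
```

```text
now [0.5236 0.1086 0.187 ] yaw 0.2333 tilt [-0.0201 -0.0026] w 0.0335 t 9.9 F [ 0.1  0.  -1.4] q [-0.59  0.81  0.65  1.68 -0.6   0.89 -1.02]
6 total; [[[0.25, -0.71, -0.11], [-0.001, 0.007, 0.01], 25.0], [[0.25, -0.71, -0.11], [-0.001, 0.007, 0.011], 25.0], [[0.25, -0.71, -0.11], [0.0, 0.007, 0.01], 25.0], [[0.25, -0.71, -0.11], [-0.001, 0.006, 0.011], 25.0], [[0.24, -0.7, -0.11], [0.0, 0.007, 0.01], 25.0], [[0.24, -0.71, -0.12], [-0.001, 0.006, 0.011], 25.0]]
```

Request:
apply_moves(
  rows=[
    [[0.25,-0.71,-0.1],[0,0.01,0.01],25],
    [[0.25,-0.71,-0.1],[0,0.01,0.01],25],
    [[0.25,-0.7,-0.1],[0,0.01,0.01],25],
    [[0.25,-0.6,-0.1],[0,0.005,0.01],25],
    [[0.2,-0.5,-0.1],[0,0.005,0.01],25],
    [[0.15,-0.4,0],[0,0,0],25],
    [[0,-0.2,0],[0,0,0],25],
    [[0,0,0],[0,0,0],25],
    [[0,0,0],[0,0,0],25],
  ],
)

```text
clock: 10.65
tcp_pos: [0.5263, 0.2009, 0.1893]
eef_rot: [-3.124, -0.329, 0.019]
contact_force: [0.1, -0.7, -1.3]
grip_width: 0.033
```

```bash
python3 plan.py 0.534 0.198 0.2 0.202 25 .018
python3 - <<'E'
from rig import *
import cv2
x,y,w,h=400,150,110,170
f=grab_frame("scene");cv2.imwrite(f"pics/over_raw.png",f);cv2.imwrite(f"pics/over.png",cv2.resize(f[y:y+h,x:x+w],None,fx=3.5,fy=3.5,interpolation=cv2.INTER_CUBIC))
f=grab_frame("top");cv2.imwrite(f"pics/over_top.png",f)
E
```

```text
now [0.5263 0.2009 0.1893] yaw 0.2097 tilt [-0.0121 -0.0008] w 0.033 t 10.65 F [ 0.1 -0.7 -1.3] q [-0.74  0.85  0.69  1.58 -0.62  0.95 -1.21]
1 total; [[[0.34, 0.22, -0.54], [-0.003, 0.024, 0.015], 25.0]]
```

View pics/over_raw.png

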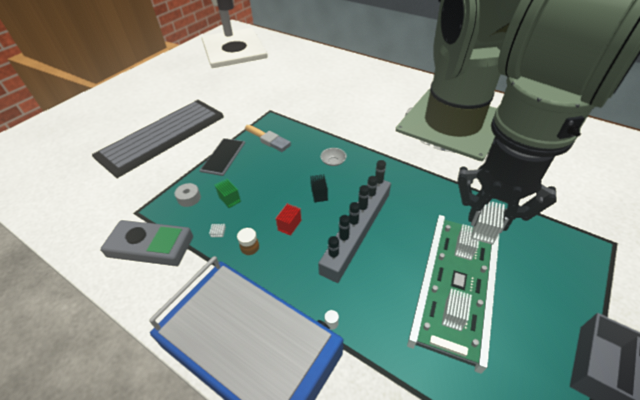

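View pics/over.png

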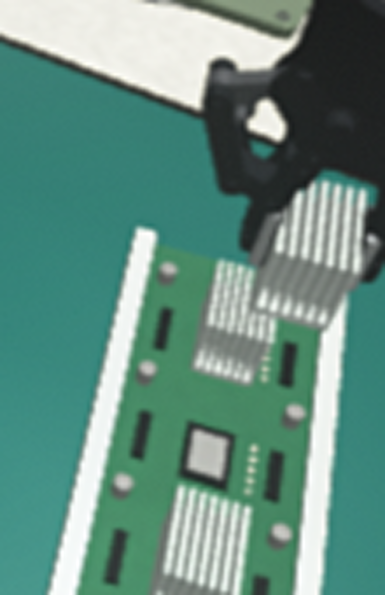

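View pics/over_top.png

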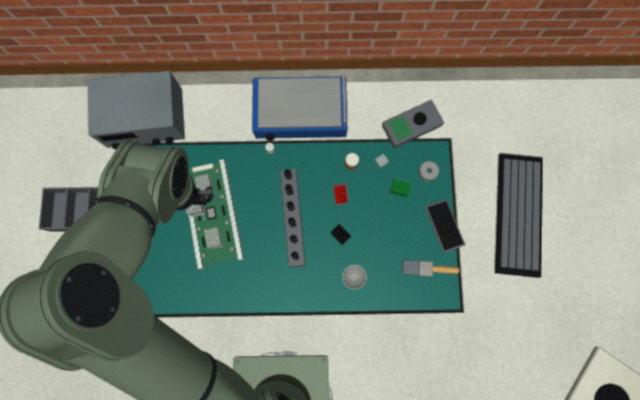

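```bash
python3 - <<'E'
import cv2
f=cv2.imread("pics/over_raw.png")[190:250,460:520];cv2.imwrite("pics/over_z.png",cv2.resize(f,(600,600),interpolation=cv2.INTER_CUBIC))
E
```

```text
(no output)
```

View pics/over_z.png

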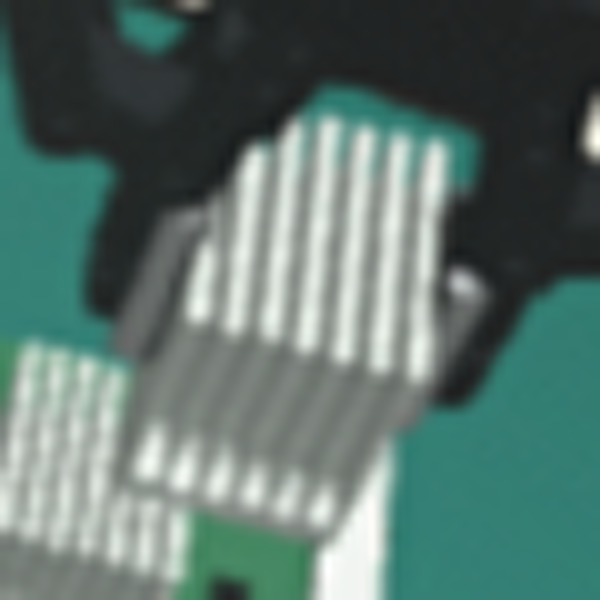

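```bash
cat > held.py <<'E'
from h import *
from scipy.spatial.transform import Rotation as Ro
def held(o,clicks,n="scene"):
    """clicks: {(sx,sy,sz):(u,v)}, sx=+1 tool x end. returns offset of sink centre in tool frame, rel yaw"""
    R=Ro.from_rotvec(o["eef_rot"]);p=o["tcp_pos"]
    L=np.array([[a*.025,b*.017,c*.022] for a,b,c in clicks]);uv=np.array(list(clicks.values()))
    def X(q): return p+R.apply(q[:3]+Ro.from_rotvec([q[4] if len(q)>4 else 0,q[5] if len(q)>4 else 0,q[3]]).apply(L))
    f=lambda q:(proj(n,X(q))-uv).ravel()
    r=least_squares(f,[0,0,-.01,0])
    J=r.jac;s=np.sqrt(np.diag(np.linalg.inv(J.T@J)))*.5
    c=p+R.apply(r.x[:3])
    print("offset tool",r.x.round(4),"sig(.5px)",s.round(4),"centre world",c.round(4),"res px",r.fun.round(2))
    return r.x,c
E
python3 - <<'E'
from held import *
from rig import get_obs
np.set_printoptions(suppress=True)
o=get_obs()
g=lambda u,v:((u+.5)/10-.5+460,(v+.5)/10-.5+190)
# tool x ~ world +x (front, away from robot => near camera); tool y ~ world -y ; tool z down
print(proj("scene",[o["tcp_pos"],o["tcp_pos"]+[0,.05,0],o["tcp_pos"]+[.05,0,0]]))
held(o,{(1,1,1):g(125,480),(1,-1,1):g(325,540),(1,-1,-1):g(430,378),(1,1,-1):g(190,318),(-1,-1,-1):g(447,138)})
E
```

```text
[[485.92331074 225.12861232]
 [517.74690543 238.44671694]
 [476.28233145 246.43435678]]
offset tool [-0.0045 -0.0004 -0.0058  0.0017] sig(.5px) [0.0051 0.0013 0.0055 0.0141] centre world [0.5221 0.2001 0.1954] res px [-0.78  0.21  1.    0.16 -0.42 -0.4   0.41 -0.44 -0.21  0.52]
```

```bash
cat >> held.py <<'E'
def held2(o,clicks,dz=-.0105):
    """clicks {(cam,sx,sy,sz):uv}; dz, yaw fixed 0 -> dx,dy ; cams jointly"""
    R=Ro.from_rotvec(o["eef_rot"]);p=o["tcp_pos"]
    def f(q):
        return np.ravel([proj(k[0],p+R.apply([q[0]+k[1]*.025,q[1]+k[2]*.017,dz+k[3]*.022]))[0]-uv for k,uv in clicks.items()])
    r=least_squares(f,[0,0]);print("dx,dy",r.x.round(4),"res",r.fun.round(2),"world",(p+R.apply([*r.x,dz])).round(4));return r.x
E
python3 - <<'E'
from held import *
from rig import get_obs
np.set_printoptions(suppress=True)
o=get_obs()
g=lambda u,v:((u+.5)/10-.5+460,(v+.5)/10-.5+190)
S="scene"
held2(o,{(S,1,1,1):g(125,480),(S,1,-1,1):g(325,540),(S,1,-1,-1):g(430,378),(S,1,1,-1):g(190,318),(S,-1,-1,-1):g(447,138)})
import cv2
f=cv2.imread("pics/over_top.png")[185:235,180:230];cv2.imwrite("pics/over_tz.png",cv2.resize(f,(600,600),interpolation=cv2.INTER_CUBIC))
E
```

```text
dx,dy [-0.0002  0.0006] res [-0.96  0.33  1.04  0.32 -0.28 -0.42  0.3  -0.49 -0.12  0.26] world [0.5265 0.1999 0.2   ]
```

View pics/over_tz.png

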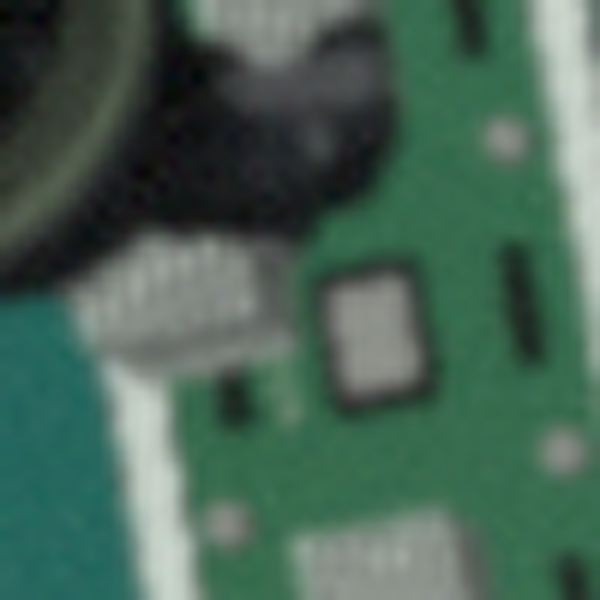

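Request:
apply_moves(
  rows=[
    [[0.2,0.05,0.1],[0,0.01,0.008],25],
    [[0.2,0.05,0.3],[0,0.01,0.008],25],
    [[0,0.05,0.5],[0,0.005,0],25],
    [[0,0,0.5],[0,0,0],25],
    [[0,0,0.5],[0,0,0],25],
    [[0,0,0.4],[0,0,0],25],
    [[0,0,0.2],[0,0,0],25],
    [[0,0,0],[0,0,0],25],
    [[0,0,0],[0,0,0],25],
  ],
)

```text
clock: 11.5
tcp_pos: [0.5369, 0.1963, 0.1342]
eef_rot: [-3.126, -0.306, -0.003]
contact_force: [-0.4, 0.4, -0.9]
grip_width: 0.0331
```

```bash
python3 plan.py 0.5345 0.1983 0.11 0.202 25 .005
```

```text
now [0.5369 0.1963 0.1342] yaw 0.1953 tilt [0.0019 0.0013] w 0.0331 t 11.5 F [-0.4  0.4 -0.9] q [-0.71  0.92  0.63  1.63 -0.69  0.83 -1.16]
5 total; [[[-0.02, -0.02, 0.24], [0.0, -0.001, -0.003], 25.0], [[-0.02, -0.02, 0.24], [0.0, -0.001, -0.003], 25.0], [[-0.02, -0.03, 0.24], [-0.001, -0.001, -0.002], 25.0], [[-0.02, -0.02, 0.24], [0.0, -0.001, -0.003], 25.0], [[-0.02, -0.03, 0.25], [-0.001, 0.0, -0.002], 25.0]]
```

Request:
apply_moves(
  rows=[
    [[-0.05,-0.05,0.2],[0,-0.002,-0.006],25],
    [[-0.04,-0.05,0.4],[0,-0.002,-0.006],25],
    [[0,0,0.4],[0,0,0],25],
    [[0,0,0.4],[0,0,0],25],
    [[0,0,0.4],[0,0,0],25],
    [[0,0,0.2],[0,0,0],25],
    [[0,0,0.1],[0,0,0],25],
    [[0,0,0],[0,0,0],25],
    [[0,0,0],[0,0,0],25],
  ],
)

```text
clock: 12.25
tcp_pos: [0.5346, 0.1984, 0.0879]
eef_rot: [-3.125, -0.317, -0.001]
contact_force: [0.2, 0.1, -0.3]
grip_width: 0.0331
```

```bash
python3 plan.py 0.5345 0.1983 0.052 0.202 25 .005;  python3 - <<'E'
from rig import *
import cv2
f=grab_frame("scene");cv2.imwrite(f"pics/d_raw.png",f);cv2.imwrite(f"pics/d.png",cv2.resize(f[215:315,420:520],(600,600),interpolation=cv2.INTER_CUBIC))
f=grab_frame("top");cv2.imwrite(f"pics/d_top_raw.png",f);cv2.imwrite(f"pics/d_top.png",cv2.resize(f[160:260,160:260],(600,600),interpolation=cv2.INTER_CUBIC))
E
```

```text
now [0.5346 0.1984 0.0879] yaw 0.2023 tilt [0.0003 0.001 ] w 0.0331 t 12.25 F [ 0.2  0.1 -0.3] q [-0.69  0.98  0.57  1.66 -0.74  0.73 -1.11]
8 total; [[[0.0, 0.0, 0.22], [0.0, 0.0, 0.0], 25.0], [[0.0, 0.0, 0.22], [0.0, 0.0, 0.0], 25.0], [[0.0, 0.0, 0.23], [0.0, 0.0, 0.0], 25.0], [[0.0, 0.0, 0.22], [0.0, 0.0, 0.0], 25.0], [[0.0, 0.0, 0.23], [0.0, 0.0, 0.0], 25.0], [[0.0, 0.0, 0.22], [-0.001, 0.0, 0.0], 25.0], [[0.0, 0.0, 0.23], [0.0, 0.0, 0.0], 25.0], [[-0.01, 0.01, 0.22], [-0.001, -0.001, 0.001], 25.0]]
```

View pics/d.png

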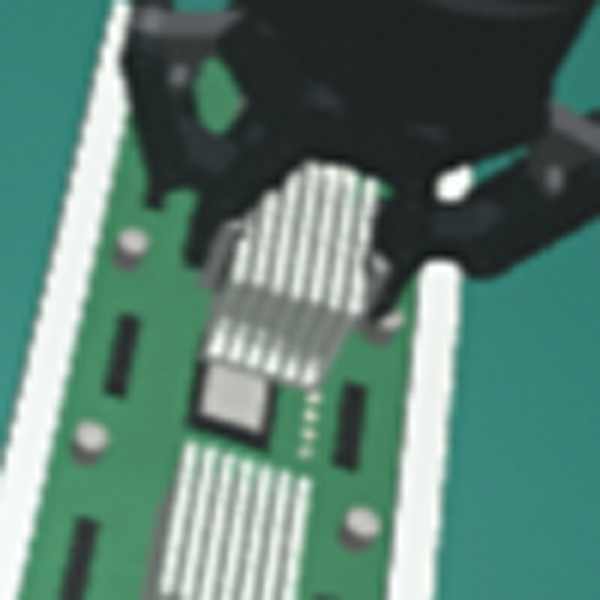

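View pics/d_top.png

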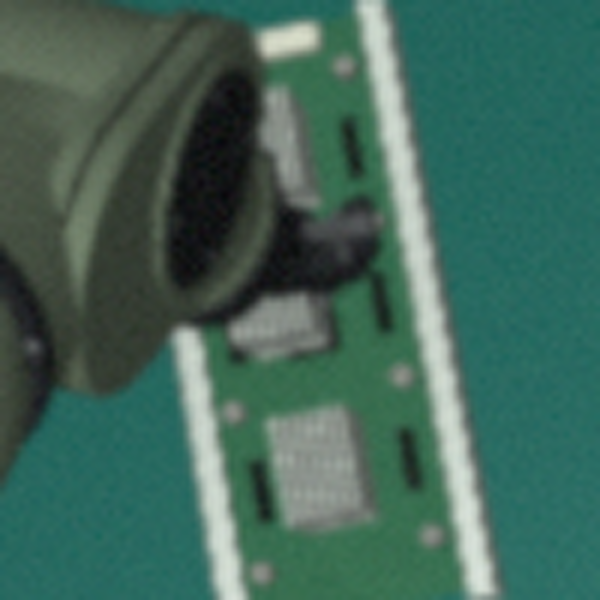

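Request:
apply_moves(
  rows=[
    [[0,0,0.2],[0,0,0],25],
    [[0,0,0.3],[0,0,0],25],
    [[0,0,0.3],[0,0,0],25],
    [[0,0,0.3],[0,0,0],25],
    [[0,0,0.2],[0,0,0],25],
    [[0,0,0.1],[0,0,0],25],
    [[0,0,0],[0,0,0],25],
    [[0,0,0],[0,0,0],25],
  ],
)

```text
clock: 13.02
tcp_pos: [0.5348, 0.1985, 0.0572]
eef_rot: [-3.124, -0.317, -0.002]
contact_force: [0.6, -0.6, -0.5]
grip_width: 0.033
```

```bash
python3 plan.py 0.5345 0.1983 0.052 0.202 25 .005;  python3 - <<'E'
from rig import *
import cv2
f=grab_frame("scene");cv2.imwrite(f"pics/e_raw.png",f);cv2.imwrite(f"pics/e.png",cv2.resize(f[230:310,430:510],(800,800),interpolation=cv2.INTER_CUBIC)[:600])
f=grab_frame("top");cv2.imwrite(f"pics/e_top_raw.png",f);cv2.imwrite(f"pics/e_top.png",cv2.resize(f[170:250,170:250],(640,640),interpolation=cv2.INTER_CUBIC)[:600])
E
```

```text
now [0.5348 0.1985 0.0572] yaw 0.2024 tilt [0.0009 0.0013] w 0.033 t 13.02 F [ 0.6 -0.6 -0.5] q [-0.67  1.02  0.54  1.67 -0.78  0.67 -1.08]
2 total; [[[-0.01, 0.0, 0.13], [-0.001, -0.001, 0.0], 25.0], [[-0.01, 0.01, 0.13], [-0.001, -0.001, 0.001], 25.0]]
```

View pics/e.png

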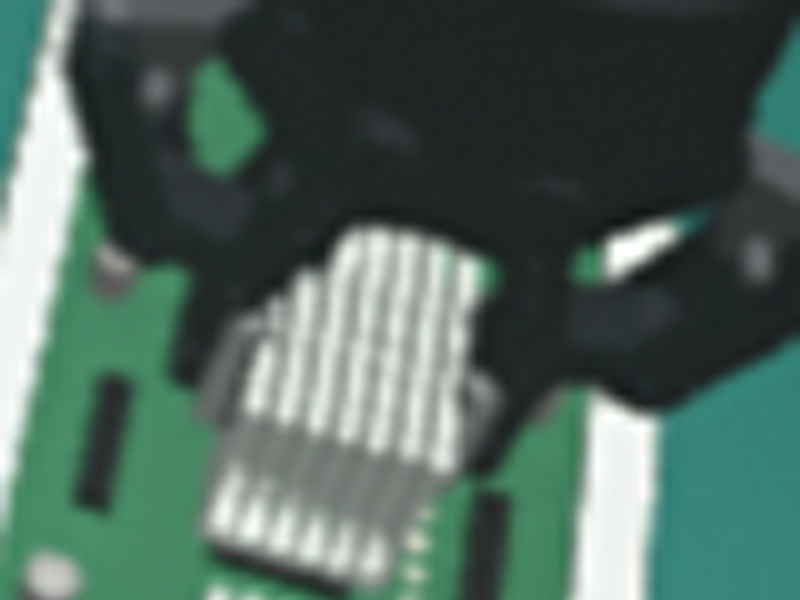

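View pics/e_top.png

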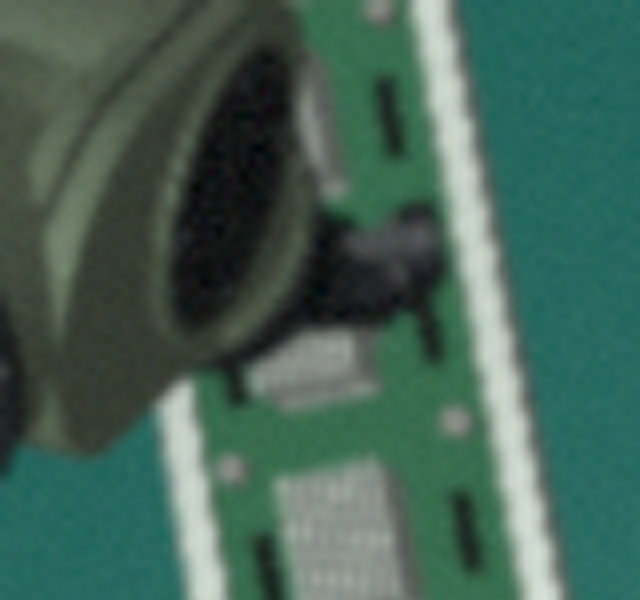

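Request:
apply_moves(
  rows=[
    [[-0.01,0,0.1],[0,-0.001,0],25],
    [[-0.01,0,0.12],[0,0,0],25],
    [[0,0,0],[0,0,0],25],
    [[0,0,0],[0,0,0],25],
    [[0,0,0],[0,0,0],25],
  ],
)

```text
clock: 13.53
tcp_pos: [0.5347, 0.1986, 0.0531]
eef_rot: [-3.124, -0.318, -0.003]
contact_force: [0.5, -0.6, -1.7]
grip_width: 0.0332
```

```bash
python3 plan.py 0.5345 0.1983 0.052 0.202 25 .005;  python3 - <<'E'
from rig import *
import cv2
f=grab_frame("scene");cv2.imwrite(f"pics/g_raw.png",f);cv2.imwrite(f"pics/g.png",cv2.resize(f[245:305,435:515],(800,600),interpolation=cv2.INTER_CUBIC))
a=cv2.imread("pics/scene0.png")
cv2.imwrite("pics/far.png",cv2.resize(a[215:275,440:500],(600,600),interpolation=cv2.INTER_CUBIC))
cv2.imwrite("pics/near.png",cv2.resize(f[280:340,430:490],(600,600),interpolation=cv2.INTER_CUBIC))
E
```

```text
now [0.5347 0.1986 0.0531] yaw 0.2026 tilt [0.0015 0.0017] w 0.0332 t 13.53 F [ 0.5 -0.6 -1.7] q [-0.67  1.03  0.53  1.68 -0.79  0.66 -1.07]
1 total; [[[-0.02, 0.01, 0.05], [-0.003, -0.004, 0.001], 25.0]]
```

View pics/g.png

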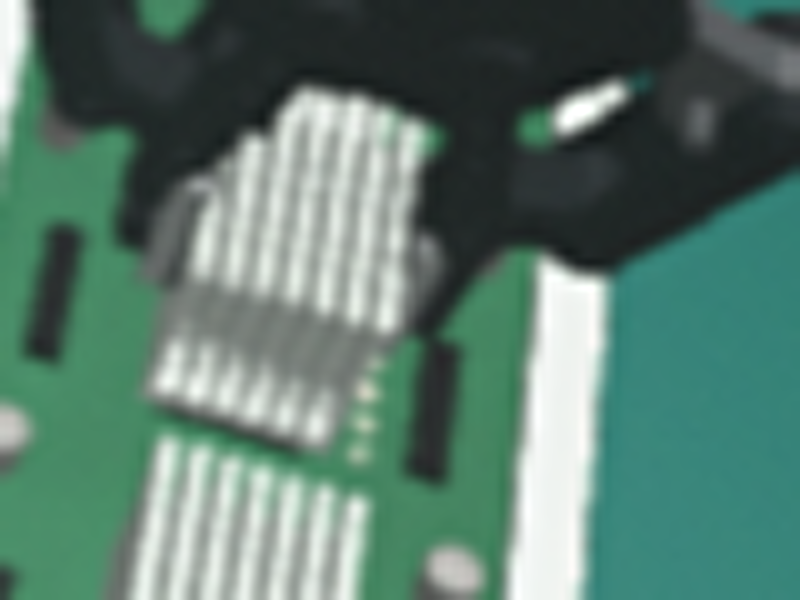

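View pics/far.png

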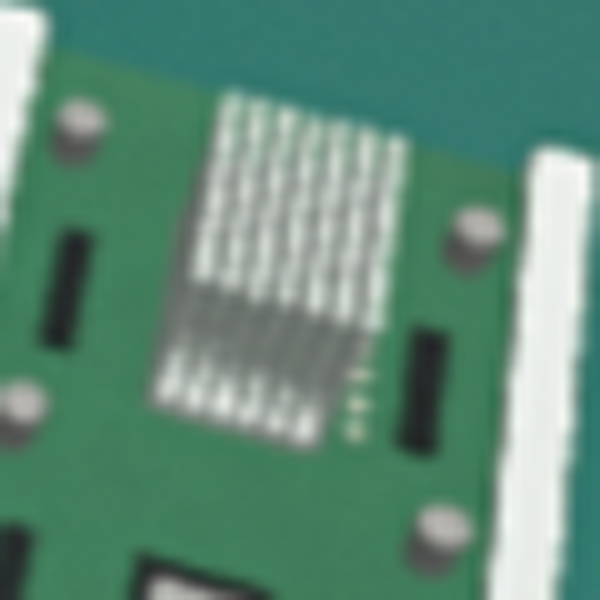

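View pics/near.png

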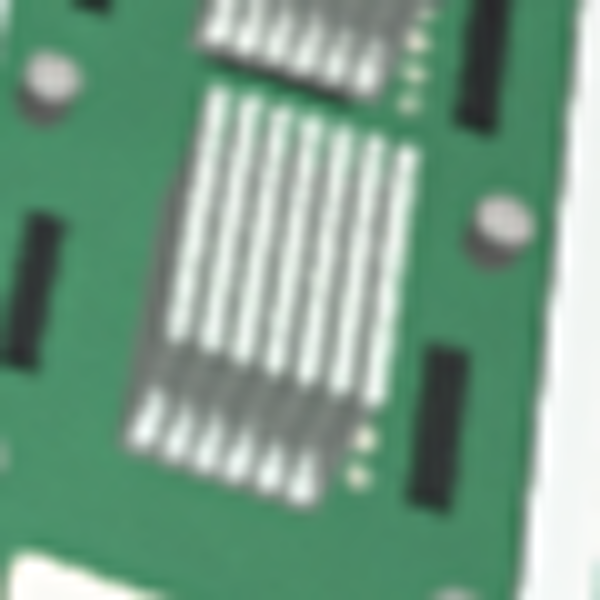

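```bash
cat > cmp.py <<'E'
from h import *
np.set_printoptions(suppress=True)
def fit(org,C,z0=None,yaw=True,n="scene",k=10):
    loc={"tFL":(1,1,1),"tFR":(1,-1,1),"bFL":(1,1,0),"bFR":(1,-1,0),"tBL":(-1,1,1),"tBR":(-1,-1,1)}
    # F = +x end(near camera); image L: is world -y
    L=np.array([[loc[c][0]*.025,-loc[c][1]*.017,loc[c][2]*.044] for c in C]);uv=np.array([((u+.5)/k-.5+org[0],(v+.5)/k-.5+org[1]) for u,v in C.values()])
    def f(q):
        z=z0 if z0 is not None else q[3]
        return (proj(n,pts(q[0],q[1],q[2],L+[0,0,z]))-uv).ravel()
    r=least_squares(f,[.53,.2,.2]+([] if z0 is not None else [.04]),x_scale=.01);print(r.x.round(4),"rms px",np.sqrt((r.fun**2).mean()).round(2));return r.x
E
python3 - <<'E'
from cmp import *
a=fit((440,215),dict(tFL=(188,278),tFR=(383,330),bFL=(150,403),bFR=(318,450),tBL=(222,92),tBR=(410,138)),.03)
b=fit((430,280),dict(tFL=(168,338),tFR=(382,403),bFL=(127,445),bFR=(318,508),tBL=(208,88),tBR=(420,148)),.03)
print("mid",(a+b)[:2]/2,"sep",b[:2]-a[:2],np.arctan2(*(b-a)[[1,0]]),np.hypot(*(b-a)[:2]))
for z in(.039,.041,None): fit((435,245),dict(tFL=(190,278),tFR=(403,332),bFL=(148,395),bFR=(325,447),tBR=(425,125)),z)
E
```

```text
[0.458  0.1831 0.2122] rms px 0.5
[0.6108 0.215  0.2202] rms px 0.47
mid [0.53441006 0.1990592 ] sep [0.15282091 0.03191177] 0.20585992641595646 0.15611723758561838
[0.5339 0.1986 0.194 ] rms px 0.67
[0.5354 0.1986 0.1943] rms px 0.69
[0.5228 0.199  0.1923 0.0236] rms px 0.61
```

```bash
python3 - <<'E'
from h import *
def finyaw(img,x,y,zt,yaw0=.204,n="scene"):
    # rectify top face with assumed pose then find yaw of fins by structure tensor
    s=4 # px per mm
    W,H=26,(22 if 1 else 30) # mm window: x-range(len) , y-range
    X,Y=np.meshgrid(np.arange(-6,20,1/s)/1000,np.arange(-11,11,1/s)/1000)
    best=[]
    for dy in np.arange(-.06,.061,.002):
        p=pts(x,y,yaw0+dy,np.c_[X.ravel(),Y.ravel(),np.full(X.size,zt)])
        uv=proj(n,p).astype(np.float32).reshape(*X.shape,2)
        r=cv2.remap(img,uv[...,0],uv[...,1],cv2.INTER_CUBIC).astype(float)
        prof=r.mean(1);best.append((prof.std()/r.std(),yaw0+dy))
    v=np.array(best);i=v[:,0].argmax();i=min(max(i,2),len(v)-3)
    c=np.polyfit(v[i-2:i+3,1],v[i-2:i+3,0],2);return -c[1]/2/c[0],v[i,0]
a=cv2.cvtColor(cv2.imread("pics/scene0.png"),6);g=cv2.cvtColor(cv2.imread("pics/g_raw.png"),6)
e=cv2.cvtColor(cv2.imread("pics/e_raw.png"),6);d=cv2.cvtColor(cv2.imread("pics/d_raw.png"),6)
print("far",finyaw(a,.458,.1831,.074));print("near",finyaw(g,.6108,.215,.074),finyaw(a,.6108,.215,.074))
print("held g",finyaw(g,.5347,.1986,.085),"e",finyaw(e,.5347,.1986,.089),"d",finyaw(d,.5347,.1986,.12))
E
```

```text
far (np.float64(0.20672821139725261), np.float64(0.9097128495500829))
near (np.float64(0.20545857226500905), np.float64(0.9877720869121489)) (np.float64(0.2060548736527047), np.float64(0.9876394928079084))
held g (np.float64(0.20159428175920208), np.float64(0.9681199665405874)) e (np.float64(0.20794980383075778), np.float64(0.9674183212212377)) d (np.float64(0.20195169729119794), np.float64(0.9749102936771782))
```

The fin angle matches the fitted sinks to about 0.003 rad and the centring is within about 0.5 mm. I'll lower it about 1 mm more.

Request:
apply_moves(
  rows=[
    [[-0.01,-0.01,0.06],[-0.003,-0.003,-0.004],25],
    [[0,0,0],[0,0,0],25],
    [[0,0,0],[0,0,0],25],
    [[0,0,0],[0,0,0],25],
    [[0,0,0],[0,0,0],25],
    [[0,0,0],[0,0,0],25],
  ],
)

```text
clock: 14.08
tcp_pos: [0.5346, 0.1989, 0.0519]
eef_rot: [3.125, 0.321, 0.001]
contact_force: [0.9, -0.0, -1.2]
grip_width: 0.0333
```

```bash
python3 plan.py 0.5345 0.199 0.052 0.205 25 .005;  python3 - <<'E'
from rig import *
import cv2
print(get_obs()["joint_velocities"].round(4))
f=grab_frame("scene");cv2.imwrite(f"pics/h_raw.png",f);cv2.imwrite(f"pics/h.png",cv2.resize(f[245:305,435:515],(800,600),interpolation=cv2.INTER_CUBIC))
E
python3 plan.py 0.5345 0.199 0.052 0.205 25 .005
```

```text
now [0.5346 0.1989 0.0519] yaw 0.2049 tilt [ 0.0005 -0.0002] w 0.0333 t 14.08 F [ 0.9 -0.  -1.2] q [-0.67  1.03  0.53  1.68 -0.78  0.66 -1.07]
1 total; [[[0.0, -0.01, 0.0], [0.001, -0.001, 0.0], 25.0]]
[-0.0006 -0.0003  0.0006 -0.0012 -0.0012  0.0003  0.0005]
now [0.5346 0.1989 0.0519] yaw 0.2049 tilt [ 0.0005 -0.0002] w 0.0334 t 14.13 F [ 0.4 -0.5 -0.3] q [-0.67  1.03  0.53  1.68 -0.78  0.66 -1.07]
1 total; [[[0.0, 0.0, 0.0], [0.001, -0.001, 0.0], 25.0]]
```

View pics/h.png

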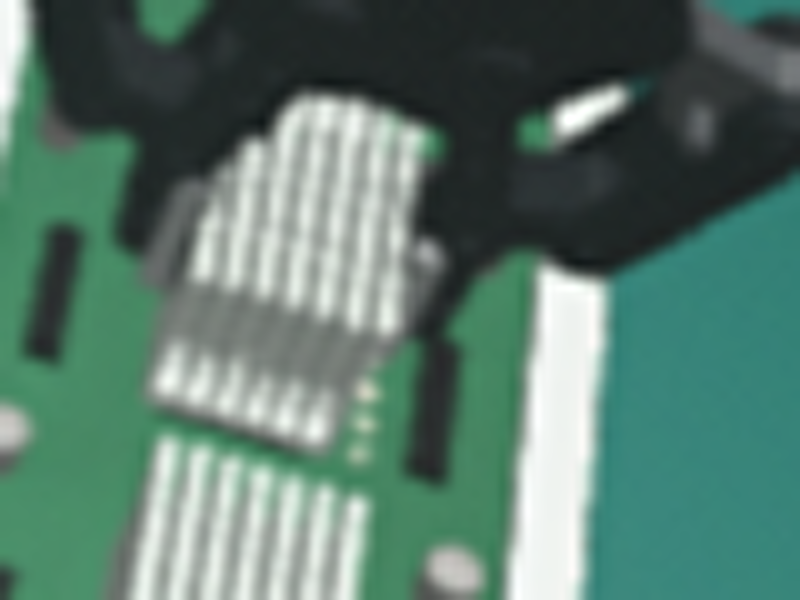

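View pics/h_raw.png

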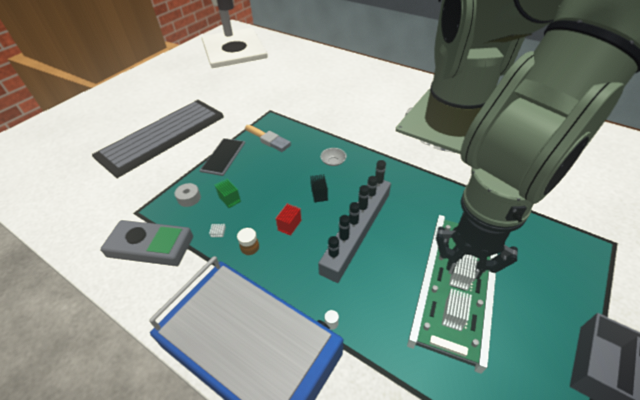

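```bash
python3 - <<'E'
from rig import grab_frame
from h import *
np.set_printoptions(suppress=True,precision=1)
f=grab_frame("top");x0,y0=195,205
v=cv2.resize(f[y0:y0+40,x0:x0+40],(600,600),interpolation=cv2.INTER_CUBIC)
for z,c in((.040,(0,0,255)),(.030,(255,0,255)),(.050,(0,255,255))):
    for u in (proj("top",pts(.5345,.1985,.204,[[.025,.017,z],[.025,-.017,z],[-.025,-.017,z],[-.025,.017,z],[.025,-.017,z+.044],[-.025,-.017,z+.044],[-.025,.017,z+.044]]))-(x0,y0)+.5)*15: cv2.circle(v,tuple(int(a) for a in u),3,c,-1)
cv2.imwrite("pics/i_top.png",v)
E
```

```text
(no output)
```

View pics/i_top.png

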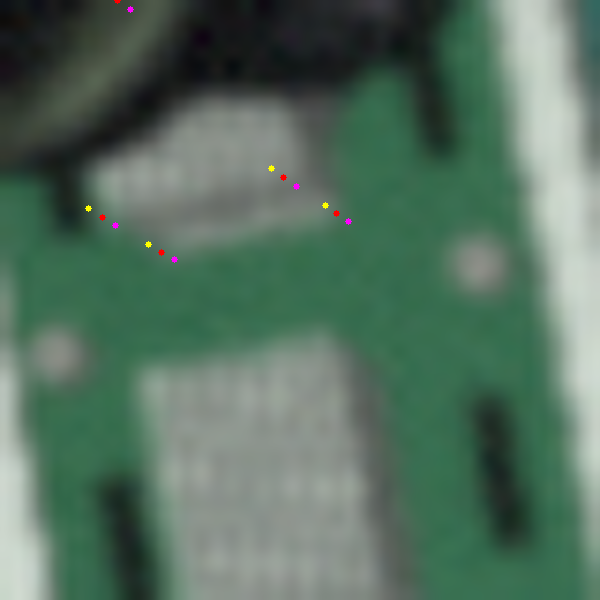

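Both views agree: the sink is centred and about 1 cm above the processor, the contact force is near zero and the arm is still. Handing in.

```bash
python3 -c "
from rig import *
print(sign_off());o=get_obs();print(o['tcp_pos'],o['contact_force'],o['grip_width'],o['clock'])"
```

```text
the job is handed in; nothing more can be done
None
the job is handed in; nothing more can be done
```

The silver heat sink is being held, level and still, about 1 cm above the bare middle processor, and the job is handed in. I gripped it across its 34 mm width and lifted it to about 0.2 m. I carried it over the stand with its underside at least 17 cm above the table (the tallest screwdriver is 12 cm), then lowered it.

**Last checks:**
- **Centring:** in the scene camera it was about 0.5 mm off the midpoint of the two fitted sinks. I moved it about 0.3 mm closer after that.
- **Alignment:** its fins were within about 0.003 rad of the fitted sinks' fins before a last small turn to match. Tool tilt was under 0.001 rad.
- **Height:** the underside is about 40 mm above the table, so 10 mm above the processor. This comes from the arm's reported height and the sink's height in the grip. A camera-only fit could not pin the height down: it gave an underside at 24 mm, paired with a position 12 mm off.
- **Contact:** forces were only noise, about 2 N or less each time I read them. The arm was still and the grip steady at 33 mm.
- **Other objects:** everything else looks unmoved in the last scene picture.

**Disagreement:** the two cameras differ by about 2 mm on the board's sideways position, which is within their calibration. I went with a value between them, leaning on the scene camera. The final top view shows the sink off its predicted outline by about half a pixel, roughly that same difference.

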